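Re-arm the bean dispenser at its interlock switch

ROBOT

A 6-joint arm with a two-finger parallel gripper is mounted at the origin on a cart in front of the work surface, level with it; the furniture and walls round the work are solid. World frame = base frame: x ahead of the robot, y to its left, z up, the work surface at z = 0. Lengths are in m, angles in rad, forces in N, time in s.
With the tool pointing down it reaches from about 0.275 to 0.75 m from the base axis. Payload 10.2 kg.
Tool frame: the origin (TCP) lies midway between the tips of the shut fingers; the grasp point (between the pads) lies 19 mm behind it; z points along the fingers, y is the line along which they close (so a half turn about z gives the same grasp; the last joint's range is limited). The gripper opens to 85 mm and grips with 20 to 120 N. Pads are 22 mm wide; open, the fingers measure 114 mm over their backs; the gripper's body (76 mm by 85 mm) begins 54 mm behind the grasp point. The pads swing forward as they close: fully open they stand 13 mm farther back than shut.
Start: joints at [-1.572, 0.313, 1.498, -0, 1.331, -0.223], TCP at [0.115, -0.512, 0.231] pointing down, gripper open.
Joint ranges: [-2.94, 2.94], [-0.97, 2.17], [0.19, 2.56], [-1.23, 4.37], [0.02, 3.11], [-2.88, 2.88]. Speed limits (rad/s): [2.39, 2.39, 3.01, 3.14, 3.14, 3.14].

INTERFACE

Orientations are given as [roll, pitch, yaw] about the fixed x, y, z axes, in that order (R = Rz(yaw) Ry(pitch) Rx(roll)).
In Python, from workcell import readout, read_camera, camera_info, hand_in gives the robot as it stands.
- The arm moves only by the tool send_rows, never from a script. Its argument "moves" is a list of rows, each a list of 2 entries, a list of its own where there are three numbers: the shift along the world's x, y, z normalised to -1 to 1, where 1 is 0.3 m, then the turn, a rotation vector about the world's x, y, z normalised to -1 to 1, where 1 is 180 degrees. A call has 1 to 10 rows; each row shifts and turns the commanded pose from where the row before left it; what a row does not reach is not made up. A row lasts 1/10 s, in which the tool goes at most 50 mm and 8.59 degrees, less where a joint would pass 70% of its speed; a pose out of reach is approached as far as the arm can. A call with a number of a shift or a turn outside -1 to 1 is refused whole. A call with a gripper value outside its range is refused whole. "grip" is the gripper command: -1 is fully open, 1 is shut, values between are in proportion, set as the call begins (left out, the last holds). The fingers move at their own pace and stop on an object; "force" is the grip in N (left out, the last holds). Time passes only in rows, so rows that do not move let the fingers close. It gives the time, the measured TCP pose, the force, the opening and the grip force at its end, in the units of the state.
- readout.get_state(): the state, without advancing time (a new reading comes with each control period).
- read_camera(name): name is "scene" or "top" or "wrist"; returns the picture (420x560x3 uint8, red, green, blue); there is no depth.
- camera_info(name): a dict with "camera_matrix" (3x3 intrinsics, pixels), "dist_coeffs" ([k1, k2, p1, p2, k3] as OpenCV has them; the pictures are not rectified), "rvec" (rotation vector, rad) and "tvec" (3), from world to camera coordinates, as OpenCV has them; the wrist camera has in their place "mount" (4x4, takes a point from camera to tool coordinates, whose origin is the TCP and whose axes are the flange's). Camera axes: x right, y down, z forward; pixel columns grow to the right and rows downward; lengths in m; the calibration is good to about 2 mm. A picture is of the moment at which its call begins: read the wrist's pose just before it. camera_info takes no time and is no camera call.
- hand_in(): hands the job in; it is judged then, once.
The state is a dict: "time_s": time; "q": joint angles; "joint_vel": joint speeds; "tau": joint torques, N m; "tcp_pos": TCP position; "tcp_rot": TCP orientation; "force": force on the tool from outside, world axes, zero at the start; "ft_torque": the same for the moment, N m; "grip_width": opening from 0.0 (shut) to 1.0 (fully open); "finger_force": force on a finger pad.
Only numpy, scipy, OpenCV 4.12 (cv2) and the standard library are available. Lean on these libraries where they do the work, as an engineer would, in place of code of your own. Each camera call takes 0.05 s, during which the arm holds its last target. There are 200 camera calls.

TASK

Re-arm the bean dispenser: slide the metal shutter on its sloping front fully open to the left, then press the roller lever of the small switch behind it gently, only just until it clicks, and keep it there for about a second without forcing it past the click. Let the lever spring back and slide the shutter fully closed again, leaving the mug, the cocoa jar and the creamer cup where they stand.

Things in the scene. Friction and masses are not known exactly. Their poses are not given: they have to be found in the camera images.
- dispenser: grey bean dispenser, fixed, 195 deep (x) x 250 wide (y) x 275 high; origin at its foot, 107 behind its front edge, x to its back, y to its left. Its front face, 250 wide x 170 long, rises toward the back at 26 degrees to the level, so it looks up at the robot. Higher up a full-width hood stands out square to the face and leans over it: come in square to the face, tilted 26 degrees from vertical
- shutter (a joint): travel in m of the shutter, an aluminium plate 96 x 96 x 4 lying on the face: 0 closed (over the switch bay), 0.09 fully open (to the left, the bay quite free). Friction about 1.5 N; it stays where it is left; hard stop at each end. It may start a little open
- shutter_rib (a point): middle of the black grip rib at the shutter's centre, moving with it; rib 14 thick across the sliding direction, 50 long up the slope, its top 12 mm further out than this point, the plate 16 mm below it. Axes: x up the slope, y the sliding direction (+y opens), z square out of the face
- roller_top (a point): outermost point of the white roller (14 diameter, 14 wide, axle along y) on the steel lever of the switch, in the middle of the bay (a pit in the right half of the face, 80 x 80, 46 deep); at rest 6 mm below the face. The lever turns about an axle 45 mm down the slope. Axes at rest: x up the slope, y left, z square out of the face: press along -z
- switch_lever (a joint): angle in rad of the roller lever: 0 at rest, grows as the roller is pressed in. The switch clicks at 0.18 (roller 8 mm in, about 4 N); beyond 0.34 (15 mm, about 7 N) it is overtravelled and damaged. A spring returns it: 1 N at rest, rising evenly, 5 N at 0.25 (11 mm). No sound or jolt marks the click
- mug_mid (a point): black mug with a handle, 82 x 116 x 95 high, a bystander at the left of the dispenser; point half-way up its middle
- cocoa_mid (a point): cocoa jar, 42 diameter x 106 high with a yellow-brown cap, a bystander at the right; point half-way up
- creamer_mid (a point): white creamer cup, 37 diameter x 21 high, a bystander at the right; point half-way up
- hood_edge (a point): middle of the hood's outer edge, 95 out from the face; the hood's lower side runs 62 mm up the slope from the centre line of shutter, rib and bay. Axes as the dispenser's

How it is judged:
By the outcome, as a careful person would: the job done as asked, in the order asked, and still so for the second after the job is handed in, with the robot touching nothing.
It also fails if it takes over 64 s, if anything falls off the work surface, if the arm or the gripper's body presses on something with over 40 N, if the wrist force passes 120 N, or if a joint passes its speed limit or range.

## Working session

There is one attempt and no reset: what is moved stays moved. The work goes in short steps, Python scripts to look and compute and a tool call to move; the robot and the scene stay as the last step left them, time stands still between calls to the robot, and variables do not carry over. Pictures are saved under pics/ and viewed, at most 13 in all, crops included, and the job is handed in when it is done.

Besides the shell and the picture viewer there is one more tool, called after "Emit:" by a JSON object that holds its "name" and its "arguments". send_rows: Moves the arm, as the interface text tells. Its arguments: {"type":"object","properties":{"moves":{"type":"array"},"grip":{"type":"number"},"force":{"type":"number"}},"required":["moves"]}

```bash
mkdir -p pics; python3 - <<'E'
from workcell import readout, read_camera, camera_info
import cv2,numpy as np
s=readout.get_state(); print({k:np.round(v,3).tolist() for k,v in s.items()})
for n in("scene","top"):
    im=read_camera(n); cv2.imwrite(f"pics/{n}0.png",im[:,:,::-1]); c=camera_info(n); print(n,{k:np.round(v,3).tolist() for k,v in c.items()})
print(camera_info("wrist"))
E
```

```text
{'time_s': 0.0, 'q': [-1.572, 0.313, 1.498, 0.0, 1.331, -0.223], 'joint_vel': [0.0, 0.0, 0.0, 0.0, 0.0, 0.001], 'tau': [-0.001, -41.227, -25.975, -0.0, 0.004, 0.0], 'tcp_pos': [0.115, -0.512, 0.231], 'tcp_rot': [-3.14, -0.0, 0.222], 'force': [0.341, -0.656, 0.977], 'ft_torque': [-0.022, 0.035, -0.009], 'finger_force': 0.0, 'grip_width': 0.998}
scene {'camera_matrix': [[538.374, 0.0, 280.637], [0.0, 538.374, 218.17], [0.0, 0.0, 1.0]], 'dist_coeffs': [-0.064, 0.0, 0.0, 0.0, 0.0], 'rvec': [2.055, -0.915, 0.48], 'tvec': [-0.295, 0.35, 1.332]}
top {'camera_matrix': [[426.846, 0.0, 279.844], [0.0, 426.846, 213.061], [0.0, 0.0, 1.0]], 'dist_coeffs': [0.016, 0.0, 0.0, 0.0, 0.0], 'rvec': [2.199, -2.154, 0.092], 'tvec': [0.029, 0.515, 1.113]}
{'camera_matrix': array([[339.60946403,   0.        , 277.45347296],
       [  0.        , 339.60946403, 218.11771403],
       [  0.        ,   0.        ,   1.        ]]), 'dist_coeffs': array([0.0003036, 0.       , 0.       , 0.       , 0.       ]), 'mount': array([[-7.32629516e-05, -9.58908468e-01, -2.83715606e-01,
         7.16472541e-02],
       [ 9.99999947e-01,  1.94237608e-05, -3.23875579e-04,
        -7.48402847e-05],
       [ 3.16077860e-04, -2.83715615e-01,  9.58908416e-01,
        -1.41806889e-01],
       [ 0.00000000e+00,  0.00000000e+00,  0.00000000e+00,
         1.00000000e+00]])}
```

View pics/scene0.png

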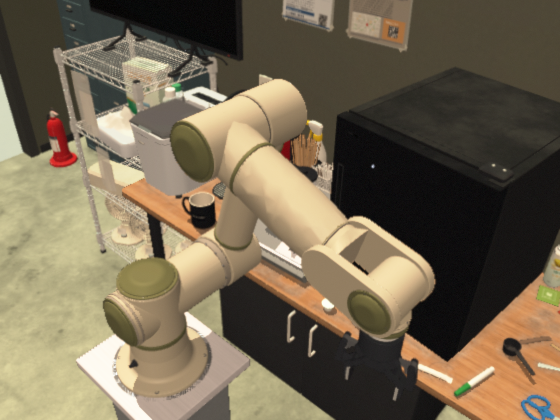

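View pics/top0.png

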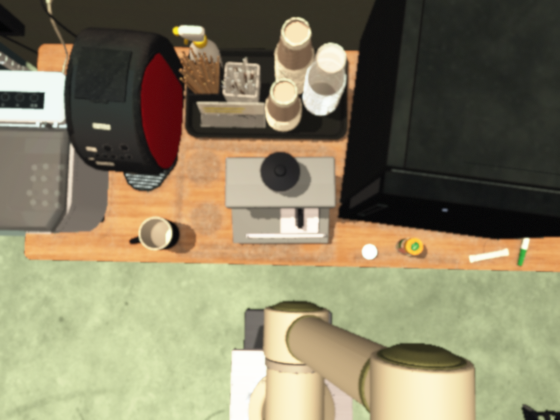

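The scene view has the dispenser hidden behind the arm. The top view shows it at about columns 225–335, rows 157–243, with the rib near (300,217), the mug at (157,234), the creamer at (370,252) and the cocoa jar at (413,247). I'll zoom in on the top view.

```bash
cat > h.py <<'E'
import numpy as np,cv2
from scipy.spatial.transform import Rotation as R
from workcell import readout, read_camera, camera_info
def cam(n,st=None):
    c=camera_info(n);K=c["camera_matrix"];d=c["dist_coeffs"]
    if n=="wrist":
        s=st or readout.get_state();M=np.eye(4);M[:3,:3]=R.from_euler('xyz',s["tcp_rot"]).as_matrix();M[:3,3]=s["tcp_pos"]
        T=np.linalg.inv(M@c["mount"])
    else:
        T=np.eye(4);T[:3,:3]=cv2.Rodrigues(np.array(c["rvec"]))[0];T[:3,3]=np.ravel(c["tvec"])
    return K,d,T
def ray(C,uv):
    K,d,T=C;p=cv2.undistortPoints(np.array([[uv]],float),K,d)[0,0]
    Rm=T[:3,:3];v=Rm.T@np.array([*p,1]);return -Rm.T@T[:3,3],v/np.linalg.norm(v)
def onplane(C,uv,n,p0):
    o,v=ray(C,uv);n=np.array(n,float);return o+v*(n@(np.array(p0)-o))/(n@v)
def onz(C,uv,z): return onplane(C,uv,[0,0,1],[0,0,z])
def proj(C,X):
    K,d,T=C;return cv2.projectPoints(np.atleast_2d(np.array(X,float)),cv2.Rodrigues(T[:3,:3])[0],T[:3,3],K,d)[0][:,0]
E
python3 - <<'E'
from h import *
im=cv2.imread("pics/top0.png")[145:270,210:350]
cv2.imwrite("pics/crop.png",cv2.resize(im,None,fx=5,fy=4.75,interpolation=cv2.INTER_CUBIC))
C=cam("top");print(-C[2][:3,:3].T@C[2][:3,3])
for uv,z in [((225,157),.275),((335,157),.275),((225,205),.275),((335,205),.275),((233,243),.1),((330,243),.1),((300,217),.16),((157,234),.095),((413,247),.106),((370,252),.021)]: print(uv,z,onz(C,uv,z).round(3))
E
```

```text
[0.41606576 0.03683827 1.15369626]
(225, 157) 0.275 [0.607 0.156 0.275]
(335, 157) 0.275 [ 0.612 -0.074  0.275]
(225, 205) 0.275 [0.506 0.153 0.275]
(335, 205) 0.275 [ 0.511 -0.075  0.275]
(233, 243) 0.1 [0.431 0.153 0.1  ]
(330, 243) 0.1 [ 0.436 -0.086  0.1  ]
(300, 217) 0.16 [ 0.494 -0.008  0.16 ]
(157, 234) 0.095 [0.449 0.342 0.095]
(413, 247) 0.106 [ 0.43  -0.288  0.106]
(370, 252) 0.021 [ 0.416 -0.201  0.021]
```

View pics/crop.png

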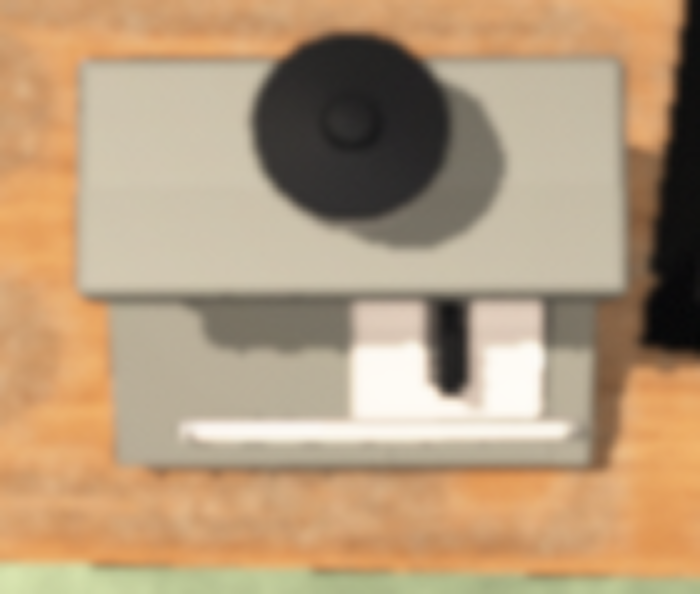

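The zoomed crop shows the plate at columns 352–543 and the rib centred near column 450, so the plate is about at closed. The edge widths put the front edge near z≈0.035. Next I'll move to a square-on viewing pose with the camera on the downslope side.

Emit:
{"name": "send_rows", "arguments": {"moves": [[[0.045, 0.0873, 0.02], [0, 0, 0.0468]], [[0.045, 0.0873, 0.02], [0, 0, 0.0468]], [[0.045, 0.0873, 0.02], [0, 0, 0.0468]], [[0.045, 0.0873, 0.02], [0, 0, 0.0468]], [[0.045, 0.0873, 0.02], [0, 0, 0.0468]], [[0.045, 0.0873, 0.02], [0, 0, 0.0468]], [[0.045, 0.0873, 0.02], [0, 0, 0.0468]], [[0.045, 0.0873, 0.02], [0, 0, 0.0468]], [[0.045, 0.0873, 0.02], [0, 0, 0.0468]], [[0.045, 0.0873, 0.02], [0, 0, 0.0468]]]}}

```text
time_s: 1.1
tcp_pos: [0.2507, -0.249, 0.2914]
tcp_rot: [-3.142, -0.0, 1.698]
force: [-0.8, -0.3, -0.8]
grip_width: 1.003
finger_force: 0.0
```

Emit:
{"name": "send_rows", "arguments": {"moves": [[[0.0267, 0.0733, 0], [0, 0, 0.0468]], [[0.0267, 0.0733, 0], [0, 0, 0.0468]], [[0.0267, 0.0733, 0], [0, 0, 0.0468]], [[0.0267, 0.0733, 0], [0, 0, 0.0468]], [[0.0267, 0.0733, 0], [0, 0, 0.0468]], [[0.0267, 0.0733, 0], [0, 0, 0.0468]], [[0.0267, 0.0733, 0], [0, 0, 0.0468]], [[0.0267, 0.0733, 0], [0, 0, 0.0468]], [[0.0267, 0.0733, 0], [0, 0, 0.0468]], [[0.0267, 0.0733, 0], [0, 0, 0.0468]]]}}

```text
time_s: 2.1
tcp_pos: [0.3306, -0.0293, 0.2912]
tcp_rot: [3.142, -0.0, -3.115]
force: [1.1, -0.6, 0.2]
grip_width: 0.997
finger_force: 0.0
```

Emit:
{"name": "send_rows", "arguments": {"moves": [[[0.0753, 0.0127, -0.0573], [0, -0.0289, 0]], [[0.0753, 0.0127, -0.0573], [0, -0.0289, 0]], [[0.0753, 0.0127, -0.0573], [0, -0.0289, 0]], [[0.0753, 0.0127, -0.0573], [0, -0.0289, 0]], [[0.0753, 0.0127, -0.0573], [0, -0.0289, 0]], [[0, 0, 0], [0, 0, 0]]]}}

```text
time_s: 2.7
tcp_pos: [0.4424, -0.0105, 0.2027]
tcp_rot: [-3.134, 0.449, -3.119]
force: [-0.4, -0.1, -0.4]
grip_width: 1.0
finger_force: 0.0
```

```bash
python3 - <<'E'
from h import *
s=readout.get_state();print(s["time_s"],np.round(s["tcp_pos"],4),np.round(s["tcp_rot"],4),np.round(s["q"],2))
print(R.from_euler('xyz',s["tcp_rot"]).as_matrix().round(3))
for n in("wrist","top"):
    im=read_camera(n); cv2.imwrite(f"pics/{n}1.png",im[:,:,::-1])
np.save("s1.npy",s,allow_pickle=True)
E
```

```text
2.7 [ 0.4424 -0.0105  0.2027] [-3.1341  0.4494 -3.1193] [-0.39 -0.07  2.09  0.26  0.72 -2.14]
[[-0.9   -0.019  0.434]
 [-0.02   1.     0.002]
 [-0.434 -0.007 -0.901]]
```

View pics/wrist1.png

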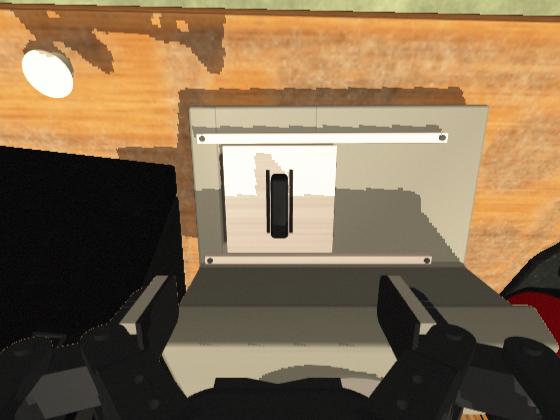

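The wrist view shows the plate with corners near (222,145), (336,144), (333,253) and (226,253). The rib is centred near (280,205) and the front corners are near (190,107) and (487,107). The plate looks slightly open. I'll zoom in to get the corners.

```bash
python3 - <<'E'
import cv2
im=cv2.imread("pics/wrist1.png")[95:275,180:500]
cv2.imwrite("pics/crop2.png",cv2.resize(im,(800,450),interpolation=cv2.INTER_CUBIC))
E
```

```text
(no output)
```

View pics/crop2.png

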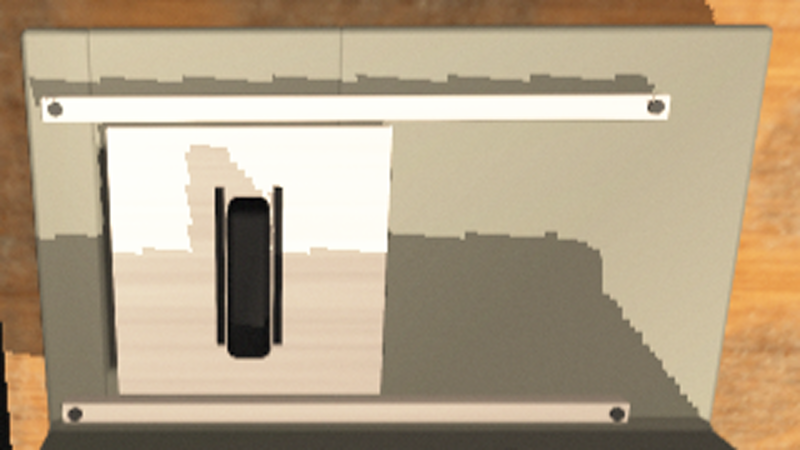

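```bash
cat > fit.py <<'E'
from h import *
from scipy.optimize import least_squares
s=np.load("s1.npy",allow_pickle=True).item();C=cam("wrist",s)
px=np.array([(22,30),(771,28),(105,126),(392,126),(380,394),(119,394),(50,422),(710,420)],float)/2.5+[180,95]-.3
a=np.radians(26)
def frame(yaw):
    return R.from_euler('z',yaw).as_matrix()@np.array([[np.cos(a),0,-np.sin(a)],[0,1,0],[np.sin(a),0,np.cos(a)]])
def pts(p):
    F=frame(p[3]);yc,sc,sh=p[4:7]
    L=np.array([(0,-.125,0),(0,.125,0),(sc-.048,yc-.048,.005),(sc-.048,yc+.048,.005),(sc+.048,yc+.048,.005),(sc+.048,yc-.048,.005),(sh,-.125,0),(sh,.125,0)])
    return p[:3]+L@F.T
if __name__=="__main__":
    r=least_squares(lambda p:(proj(C,pts(p))-px).ravel(),[.425,.03,.04,.02,-.05,.085,.147])
    p=r.x;print(p.round(4),np.abs(r.fun).max());print(r.fun.reshape(-1,2).round(2).tolist())
    F=frame(p[3]);rib=p[:3]+F@[p[5],p[4],.021];print("rib",rib,"F",F.round(4).tolist())
    # rib top pixels
    print(proj(C,rib+F@np.array([[-.025,0,.012],[.025,0,.012]]).T.T.reshape(2,3).T if 0 else [rib+F@[-.025,0,.012],rib+F@[.025,0,.012],rib+F@[0,-.007,.012],rib+F@[0,.007,.012]]).round(1), "meas rib x 270.8..288, y 173.8..237.8")
    C2=cam("top");print(proj(C2,pts(p)).round(1).tolist(),"top meas (233.6,242.8)L (329,242.8)R; shutter low corners 280.5/318.6 row 232.8")
E
python3 fit.py
```

```text
[ 0.4351  0.0384  0.0269  0.0264 -0.0489  0.0795  0.1412] 0.8598173402472753
[[-0.53, 0.35], [0.86, -0.17], [0.69, 0.73], [-0.53, 0.36], [-0.33, -0.7], [0.17, -0.68], [-0.27, -0.43], [-0.11, 0.42]]
rib [ 0.49857643 -0.00880019  0.08061082] F [[0.8985, -0.0264, -0.4382], [0.0238, 0.9997, -0.0116], [0.4384, 0.0, 0.8988]]
[[279.  178.2]
 [279.1 238.3]
 [270.4 209. ]
 [287.8 209. ]] meas rib x 270.8..288, y 173.8..237.8
[[327.1, 242.5], [232.2, 243.0], [316.9, 232.3], [279.9, 232.5], [279.7, 197.6], [317.9, 197.3], [329.0, 191.5], [229.6, 192.0]] top meas (233.6,242.8)L (329,242.8)R; shutter low corners 280.5/318.6 row 232.8
```

The fit agrees with both views to about 1 px, so I'm going down square to the face, nearly to the rib.

Emit:
{"name": "send_rows", "arguments": {"moves": [[[0.0215, 0.0006, -0.0464], [0.0022, -0.0014, 0.0024]], [[0.0215, 0.0006, -0.0464], [0, 0, 0]], [[0.0215, 0.0006, -0.0464], [0, 0, 0]], [[0.0215, 0.0006, -0.0464], [0, 0, 0]], [[0.0215, 0.0006, -0.0464], [0, 0, 0]], [[0.0215, 0.0006, -0.0464], [0, 0, 0]], [[0, 0, 0], [0, 0, 0]]], "grip": 0, "force": 20}}

```text
time_s: 3.5
tcp_pos: [0.4823, -0.0103, 0.1216]
tcp_rot: [-3.14, 0.456, -3.114]
force: [0.4, 0.3, 0.3]
grip_width: 0.506
finger_force: 0.0
```

```bash
cat > look.py <<'E'
import sys
from h import *
s=readout.get_state();im=read_camera("wrist");cv2.imwrite(f"pics/{sys.argv[1]}.png",im[:,:,::-1])
print(s["time_s"],np.round(s["tcp_pos"],4),np.round(s["tcp_rot"],4),np.round(s["force"],1),s["grip_width"])
from fit import frame
F=frame(.0264);rib=np.array([.4986,-.0088,.0806])
print("TCP rel rib in face axes",(F.T@(np.array(s["tcp_pos"])-rib)).round(4)); Rm=R.from_euler('xyz',s["tcp_rot"]).as_matrix()
D=np.c_[-F[:,0],F[:,1],-F[:,2]];print("turn needed (norm)",(R.from_matrix(D@Rm.T).as_rotvec()/np.pi).round(4))
np.save(sys.argv[1]+".npy",s,allow_pickle=True)
E
python3 look.py w2
```

```text
3.5 [ 0.4823 -0.0103  0.1216] [-3.14    0.4563 -3.1141] [0.4 0.3 0.3] 0.5062547838439649
TCP rel rib in face axes [ 0.0033 -0.0011  0.044 ]
turn needed (norm) [ 0.0004  0.0008 -0.0001]
```

View pics/w2.png

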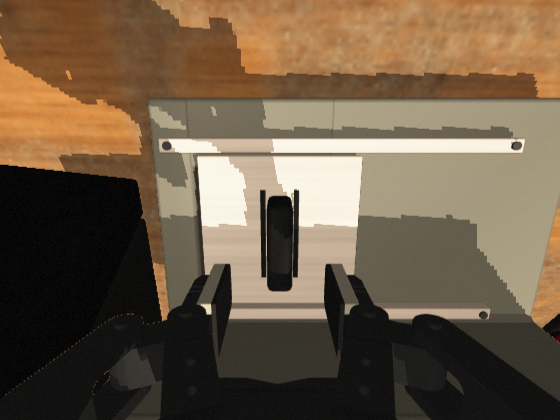

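The rib sits midway between the fingers, at columns 267–293 and rows 196–290. The plate's lower corners are near (197,155) and (362,155), and the front corner is at (150,99). I'll check depth by triangulating with the first view.

```bash
python3 - <<'E'
from fit import *
s2=np.load("w2.npy",allow_pickle=True).item();C2=cam("wrist",s2);p=[.4351,.0384,.0269,.0264,-.0489,.0795,.1412]
F=frame(p[3]);rib=np.array([.4986,-.0088,.0806])
def tri(a,b):
    o1,v1=ray(C,a);o2,v2=ray(C2,b);A=np.c_[v1,-v2];t=np.linalg.lstsq(A,o2-o1,rcond=None)[0]
    X=(o1+v1*t[0]+o2+v2*t[1])/2;return (F.T@(X-rib)).round(4)
print("pred",proj(C2,pts(p)).round(1).tolist())
for n,a,b in [("plateR",(222,145.4),(197,155)),("plateL",(336.8,145.4),(362,155)),("front",(188.8,107),(150,99)),("bolt L",(442,137.3),(516,145.5)),("boltR",(202,138.3),(167,145.5)),("ribEnd",(279,173.8),(280,196))]: print(n,tri(a,b))
E
```

```text
pred [[147.3, 99.4], [581.7, 99.7], [197.7, 155.7], [360.9, 155.8], [350.8, 300.9], [207.2, 300.8], [169.3, 314.5], [529.5, 315.0]]
plateR [-0.0485 -0.0481 -0.0145]
plateL [-0.048   0.0493 -0.0191]
front [-0.08   -0.0775 -0.0294]
bolt L [-0.0547  0.1328 -0.0086]
boltR [-0.0546 -0.063  -0.0079]
ribEnd [-0.0252  0.0001 -0.0094]
```

Emit:
{"name": "send_rows", "arguments": {"moves": [[[0.0115, 0.0009, -0.0278], [0, 0.0008, 0]], [[0.0115, 0.0009, -0.0278], [0, 0, 0]], [[0.0115, 0.0009, -0.0278], [0, 0, 0]], [[0.0115, 0.0009, -0.0278], [0, 0, 0]], [[0.0115, 0.0009, -0.0278], [0, 0, 0]], [[0.0115, 0.0009, -0.0278], [0, 0, 0]], [[0, 0, 0], [0, 0, 0]]]}}

```text
time_s: 4.25
tcp_pos: [0.5027, -0.0084, 0.0705]
tcp_rot: [-3.14, 0.454, -3.115]
force: [0.9, -0.1, 0.3]
grip_width: 0.505
finger_force: 0.0
```

Emit:
{"name": "send_rows", "arguments": {"moves": [[[0, 0, 0], [0, 0, 0]], [[0, 0, 0], [0, 0, 0]], [[0, 0, 0], [0, 0, 0]], [[0, 0, 0], [0, 0, 0]], [[0, 0, 0], [0, 0, 0]], [[0, 0, 0], [0, 0, 0]]], "grip": 1, "force": 20}}

```text
time_s: 4.85
tcp_pos: [0.503, -0.0086, 0.0721]
tcp_rot: [-3.139, 0.456, -3.114]
force: [-3.8, -0.1, 5.0]
grip_width: 0.155
finger_force: 25.1
```

```bash
python3 look.py w3
```

```text
4.85 [ 0.503  -0.0086  0.0721] [-3.1389  0.4564 -3.1142] [-3.8 -0.1  5. ] 0.15526019391467105
TCP rel rib in face axes [ 0.0002  0.0001 -0.0096]
turn needed (norm) [0.0007 0.0009 0.0001]
```

Emit:
{"name": "send_rows", "arguments": {"moves": [[[-0.0022, 0, 0.0045], [0, 0, 0]], [[-0.0005, 0.02, 0], [0, 0, 0]], [[-0.0007, 0.028, 0], [0, 0, 0]], [[-0.0007, 0.028, 0], [0, 0, 0]], [[-0.0007, 0.028, 0], [0, 0, 0]], [[-0.0007, 0.028, 0], [0, 0, 0]], [[-0.0007, 0.028, 0], [0, 0, 0]], [[-0.0007, 0.028, 0], [0, 0, 0]], [[-0.0007, 0.028, 0], [0, 0, 0]], [[0, 0, 0], [0, 0, 0]]]}}

```text
time_s: 5.9
tcp_pos: [0.5007, 0.0568, 0.0725]
tcp_rot: [-3.139, 0.455, -3.114]
force: [7.8, 1.5, -10.9]
grip_width: 0.157
finger_force: 22.4
```

```bash
python3 look.py w4
```

```text
5.9 [0.5007 0.0568 0.0725] [-3.1392  0.4554 -3.1138] [  7.8   1.5 -10.9] 0.15661478664890843
TCP rel rib in face axes [-0.0001  0.0655 -0.0089]
turn needed (norm) [ 0.0007  0.0005 -0.0001]
```

Emit:
{"name": "send_rows", "arguments": {"moves": [[[0.0015, 0, -0.003], [0, 0, 0]], [[-0.0003, 0.012, 0], [0, 0, 0]], [[-0.0003, 0.01, 0], [0, 0, 0]], [[-0.0002, 0.008, 0], [0, 0, 0]], [[0, 0, 0], [0, 0, 0]]]}}

```text
time_s: 6.45
tcp_pos: [0.5006, 0.0655, 0.0724]
tcp_rot: [-3.139, 0.456, -3.114]
force: [-5.2, 1.3, 6.7]
grip_width: 0.159
finger_force: 25.5
```

```bash
python3 look.py w5
```

```text
6.45 [0.5006 0.0655 0.0724] [-3.1393  0.4557 -3.1141] [-5.2  1.3  6.7] 0.1591854223692898
TCP rel rib in face axes [-0.      0.0742 -0.0091]
turn needed (norm) [ 0.0006  0.0006 -0.    ]
```

Emit:
{"name": "send_rows", "arguments": {"moves": [[[-0.0007, 0.004, 0.001], [0, 0, 0]], [[-0.0001, 0.004, 0], [0, 0, 0]], [[0, 0, 0], [0, 0, 0]]]}}

```text
time_s: 6.8
tcp_pos: [0.5005, 0.0677, 0.0725]
tcp_rot: [-3.139, 0.456, -3.114]
force: [-1.6, -0.4, 2.5]
grip_width: 0.159
finger_force: 24.6
```

Emit:
{"name": "send_rows", "arguments": {"moves": [[[-0.0001, 0.003, 0], [0, 0, 0]], [[-0.0001, 0.003, 0], [0, 0, 0]], [[0, 0, 0], [0, 0, 0]]]}}

```text
time_s: 7.1
tcp_pos: [0.5005, 0.0695, 0.0725]
tcp_rot: [-3.139, 0.456, -3.114]
force: [-2.3, -0.5, 1.5]
grip_width: 0.159
finger_force: 24.6
```

Emit:
{"name": "send_rows", "arguments": {"moves": [[[-0.0001, 0.004, 0], [0, 0, 0]], [[0, 0.003, 0], [0, 0, 0]], [[0, 0, 0], [0, 0, 0]]]}}

```text
time_s: 7.4
tcp_pos: [0.5005, 0.0701, 0.0725]
tcp_rot: [-3.137, 0.456, -3.115]
force: [-7.8, -18.4, 3.9]
grip_width: 0.159
finger_force: 25.2
```

Emit:
{"name": "send_rows", "arguments": {"moves": [[[-0.0001, 0.004, 0], [0, 0, 0]], [[0, 0.003, 0], [0, 0, 0]], [[0, 0, 0], [0, 0, 0]]]}}

```text
time_s: 7.7
tcp_pos: [0.5006, 0.0703, 0.0725]
tcp_rot: [-3.135, 0.456, -3.115]
force: [-13.3, -39.3, 6.5]
grip_width: 0.163
finger_force: 26.1
```

The hard stop is reached, at 78.9 mm of slide, so the shutter started about 11 mm open. I'm relaxing the push and releasing.

Emit:
{"name": "send_rows", "arguments": {"moves": [[[0.0002, -0.0107, 0], [0, 0, 0]], [[0, 0, 0], [0, 0, 0]]]}}

```text
time_s: 7.9
tcp_pos: [0.5005, 0.0699, 0.0725]
tcp_rot: [-3.139, 0.456, -3.115]
force: [-4.7, -7.0, 1.3]
grip_width: 0.159
finger_force: 24.7
```

Emit:
{"name": "send_rows", "arguments": {"moves": [[[0, 0, 0], [0, 0, 0]], [[0, 0, 0], [0, 0, 0]], [[0, 0, 0], [0, 0, 0]], [[0, 0, 0], [0, 0, 0]]], "grip": 0}}

```text
time_s: 8.3
tcp_pos: [0.5006, 0.0706, 0.0725]
tcp_rot: [-3.139, 0.456, -3.114]
force: [0.2, -0.2, 0.1]
grip_width: 0.499
finger_force: 0.0
```

Emit:
{"name": "send_rows", "arguments": {"moves": [[[-0.012, 0, 0.024], [0, 0, 0]], [[-0.024, 0, 0.048], [0, 0, 0]], [[-0.024, 0, 0.048], [0, 0, 0]], [[-0.024, 0, 0.048], [0, 0, 0]], [[-0.024, 0, 0.048], [0, 0, 0]], [[-0.012, -0.1, 0.024], [0, 0, 0]], [[0, -0.1, 0], [0, 0, 0]], [[0, -0.066, 0], [0, 0, 0]], [[0, 0, 0], [0, 0, 0]]]}}

```text
time_s: 9.2
tcp_pos: [0.4646, -0.0112, 0.1452]
tcp_rot: [-3.139, 0.457, -3.117]
force: [-0.5, -0.0, -0.4]
grip_width: 0.5
finger_force: 0.0
```

```bash
python3 look.py w6
```

```text
9.2 [ 0.4646 -0.0112  0.1452] [-3.1385  0.457  -3.1171] [-0.5 -0.  -0.4] 0.5000331275784479
TCP rel rib in face axes [-0.0023 -0.0015  0.073 ]
turn needed (norm) [0.0009 0.001  0.001 ]
```

View pics/w6.png

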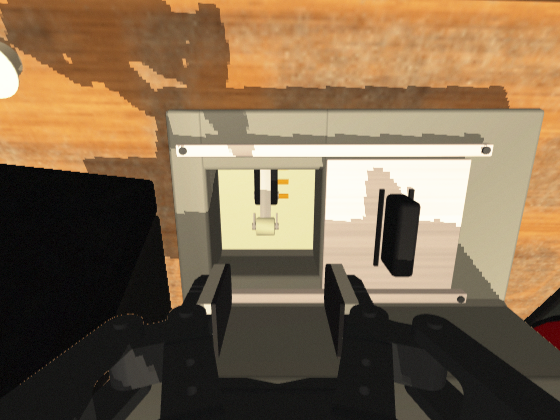

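The bay is clear: the plate's edge sits at the bay's left rim (column 325), and the roller is at about (264,226). Now working out the press position.

```bash
python3 - <<'E'
from fit import *
s2=np.load("w6.npy",allow_pickle=True).item();C2=cam("wrist",s2);F=frame(.0264);rib=np.array([.4986,-.0088,.0806])
r=np.array([0,-.0112,-.027]);print("pred top px",proj(C2,rib+F@r),"pred axle px",proj(C2,rib+F@(r-[0,0,.007])), "rib px",proj(C2,rib+F@[0,.0788,0.012]))
o=onplane(C2,(264,226),F[:,2],rib+F@(r-[0,0,.004]));print("roller in face axes",(F.T@(o-rib)).round(4))
im=cv2.imread("pics/w6.png")[205:245,245:285];g=im.astype(int).sum(2)
cv2.imwrite("pics/roll.png",cv2.resize(cv2.imread("pics/w6.png")[150:310,190:340],(600,640)[:2] if 0 else (560,597),interpolation=cv2.INTER_CUBIC))
f=[]
for i in range(12): read_camera("wrist"); f.append(F.T@np.array(readout.get_state()["force"]))
f=np.array(f);print("tare face axes",f.mean(0).round(2),"std",f.std(0).round(2))
E
```

```text
pred top px [[264.87952324 222.42003757]] pred axle px [[265.2380558  219.69587297]] rib px [[404.24129437 240.63435581]]
roller in face axes [ 0.0041 -0.0121 -0.031 ]
tare face axes [-0.17 -0.07  0.16] std [0.25 0.44 0.48]
```

View pics/roll.png

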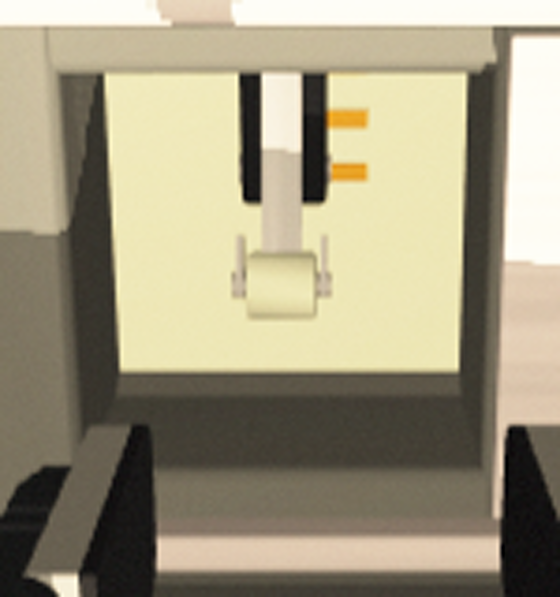

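The roller is at about (265.5,226), in face axes roughly s=+4 mm, y=-12 mm. I'm shutting the fingers and going to about 10 mm above it.

Emit:
{"name": "send_rows", "arguments": {"moves": [[[0, 0, 0], [0.0009, 0.001, 0.001]], [[0.0171, -0.0033, -0.0288], [0, 0, 0]], [[0.0171, -0.0033, -0.0288], [0, 0, 0]], [[0.0171, -0.0033, -0.0288], [0, 0, 0]], [[0.0171, -0.0033, -0.0288], [0, 0, 0]], [[0.0171, -0.0033, -0.0288], [0, 0, 0]], [[0.0171, -0.0033, -0.0288], [0, 0, 0]], [[0.0171, -0.0033, -0.0288], [0, 0, 0]], [[0.0171, -0.0033, -0.0288], [0, 0, 0]], [[0, 0, 0], [0, 0, 0]]], "grip": 1}}

```text
time_s: 10.85
tcp_pos: [0.5057, -0.0173, 0.0742]
tcp_rot: [3.14, 0.451, -3.113]
force: [0.2, 0.5, -0.0]
grip_width: 0.001
finger_force: 0.0
```

```bash
cat > f.py <<'E'
from fit import *
F=frame(.0264);rib=np.array([.4986,-.0088,.0806]);f=[];x=[]
for i in range(10):
    read_camera("wrist");s=readout.get_state();f.append(F.T@np.array(s["force"]));x.append(F.T@(np.array(s["tcp_pos"])-rib))
im=read_camera("wrist");cv2.imwrite("pics/last.png",im[:,:,::-1]);f=np.array(f)
print(s["time_s"],"pos",np.mean(x,0).round(5),"F",f.mean(0).round(2),"sd",f.std(0).round(2),s["grip_width"])
E
python3 f.py
```

```text
11.35 pos [ 0.00391 -0.00871 -0.00749] F [-0.04  0.11 -0.02] sd [0.56 0.25 0.38] 0.0010743586831855685
```

View pics/last.png

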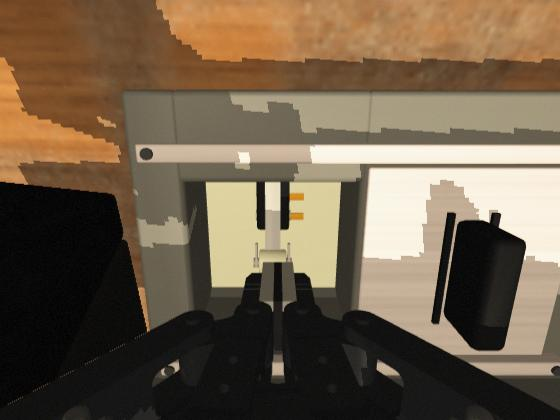

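The shut fingertips at about (277,265) are just above the roller. Its axle pins show at about (256,258) and (289,258), roughly 2.5 mm to the right. I'll triangulate them.

```bash
python3 - <<'E'
from fit import *
F=frame(.0264);rib=np.array([.4986,-.0088,.0806])
C1=cam("wrist",np.load("w6.npy",allow_pickle=True).item());C2=cam("wrist")
for a,b in [((253.5,226.3),(256,258)),((277.5,226.3),(289.5,258))]:
    o1,v1=ray(C1,a);o2,v2=ray(C2,b);t=np.linalg.lstsq(np.c_[v1,-v2],o2-o1,rcond=None)[0]
    P=o1+v1*t[0];Q=o2+v2*t[1];print((F.T@((P+Q)/2-rib)).round(4),np.linalg.norm(P-Q).round(4))
E
```

```text
[ 0.012  -0.0217 -0.0547] 0.0004
[ 0.0115 -0.0017 -0.0534] 0.0005
```

Emit:
{"name": "send_rows", "arguments": {"moves": [[[0.0056, -0.002, -0.0094], [0, 0, 0]], [[0.0056, -0.002, -0.0094], [0, 0, 0]], [[0.0056, -0.002, -0.0094], [0, 0, 0]], [[0.0056, -0.002, -0.0094], [0, 0, 0]], [[0, 0, 0], [0, 0, 0]]]}}

```text
time_s: 11.9
tcp_pos: [0.5123, -0.0198, 0.0636]
tcp_rot: [3.141, 0.452, -3.113]
force: [-0.2, -0.2, 0.5]
grip_width: -0.002
finger_force: 0.0
```

```bash
python3 f.py
```

```text
12.4 pos [ 0.00486 -0.01128 -0.02067] F [-0.19  0.35  0.41] sd [0.58 0.44 0.49] 0.0031379595810388694
```

Emit:
{"name": "send_rows", "arguments": {"moves": [[[0.0044, 0.0001, -0.009], [0, 0, 0]], [[0, 0, 0], [0, 0, 0]]]}}

```text
time_s: 12.65
tcp_pos: [0.5139, -0.0198, 0.0613]
tcp_rot: [3.141, 0.453, -3.113]
force: [0.3, -0.5, 1.0]
grip_width: 0.0
finger_force: 0.7
```

```bash
python3 f.py
```

```text
13.15 pos [ 0.00496 -0.01135 -0.02367] F [ 0.69 -0.28  1.37] sd [0.39 0.34 0.39] 0.0024673877252176612
```

Emit:
{"name": "send_rows", "arguments": {"moves": [[[0.0044, 0.0001, -0.009], [0, 0, 0]], [[0, 0, 0], [0, 0, 0]]]}}

```text
time_s: 13.4
tcp_pos: [0.5153, -0.0198, 0.0587]
tcp_rot: [3.141, 0.453, -3.113]
force: [0.0, -0.2, 3.7]
grip_width: -0.001
finger_force: 1.4
```

```bash
python3 f.py
```

```text
13.9 pos [ 0.00504 -0.01138 -0.02666] F [ 2.4  -0.47  3.02] sd [0.4  0.45 0.44] 0.0005131591375021285
```

Contact is at n≈−23 mm. I'll go in another 3 mm, to about 6.6 mm in and still short of the click, easing a little upslope because the roller's arc drags the tip that way.

Emit:
{"name": "send_rows", "arguments": {"moves": [[[0.0037, 0.0001, -0.0038], [0, 0, 0]], [[0.0037, 0.0001, -0.0038], [0, 0, 0]], [[0, 0, 0], [0, 0, 0]]]}}

```text
time_s: 14.25
tcp_pos: [0.5173, -0.0196, 0.0563]
tcp_rot: [3.141, 0.453, -3.113]
force: [-0.2, -1.4, 4.0]
grip_width: 0.0
finger_force: 1.8
```

```bash
python3 f.py
```

```text
14.75 pos [ 0.0058  -0.0113  -0.02974] F [ 1.51 -0.92  3.65] sd [0.52 0.47 0.51] -0.0011672059570238833
```

Emit:
{"name": "send_rows", "arguments": {"moves": [[[0.0036, 0.0001, -0.0044], [0, 0, 0]], [[0.0036, 0, -0.0044], [0, 0, 0]], [[0, 0, 0], [0, 0, 0]]]}}

```text
time_s: 15.1
tcp_pos: [0.5194, -0.0195, 0.0536]
tcp_rot: [3.141, 0.453, -3.113]
force: [-1.8, -1.4, 5.0]
grip_width: -0.002
finger_force: 2.3
```

```bash
python3 f.py
```

```text
15.6 pos [ 0.00656 -0.01129 -0.03305] F [ 0.35 -1.07  4.42] sd [0.38 0.62 0.39] -0.0007168330255753332
```

The force is 4.4 N normal, so the lever is at about 0.21 rad: just past the click and well under the limit. I'm holding out the second, then withdrawing.

Emit:
{"name": "send_rows", "arguments": {"moves": [[[0, 0, 0], [0, 0, 0]], [[0, 0, 0], [0, 0, 0]], [[0, 0, 0], [0, 0, 0]], [[0, 0, 0], [0, 0, 0]], [[0, 0, 0], [0, 0, 0]], [[-0.0219, 0, 0.045], [0, 0, 0]], [[-0.0219, 0, 0.045], [0, 0, 0]], [[-0.0219, 0, 0.045], [0, 0, 0]], [[-0.0219, 0, 0.045], [0, 0, 0]], [[-0.0219, 0, 0.045], [0, 0, 0]]]}}

```text
time_s: 16.65
tcp_pos: [0.4858, -0.0193, 0.1213]
tcp_rot: [3.14, 0.451, -3.113]
force: [-1.2, -0.5, 0.2]
grip_width: -0.001
finger_force: 0.0
```

Emit:
{"name": "send_rows", "arguments": {"moves": [[[-0.02, 0.09, 0.015], [0, 0, 0]], [[0, 0.09, 0], [0, 0, 0]], [[0, 0.09, 0], [0, 0, 0]], [[0, 0.03, 0], [0, 0, 0]], [[0, 0, 0], [0, 0, 0]]], "grip": 0}}

```text
time_s: 17.15
tcp_pos: [0.48, 0.0717, 0.1254]
tcp_rot: [3.141, 0.452, -3.11]
force: [-0.8, -0.8, 0.1]
grip_width: 0.5
finger_force: 0.0
```

```bash
python3 look.py w7
```

```text
17.15 [0.48   0.0717 0.1254] [ 3.1405  0.4516 -3.1104] [-0.8 -0.8  0.1] 0.4997328990429846
TCP rel rib in face axes [0.0048 0.0809 0.0475]
turn needed (norm) [-0.0003 -0.0007 -0.0017]
```

View pics/w7.png

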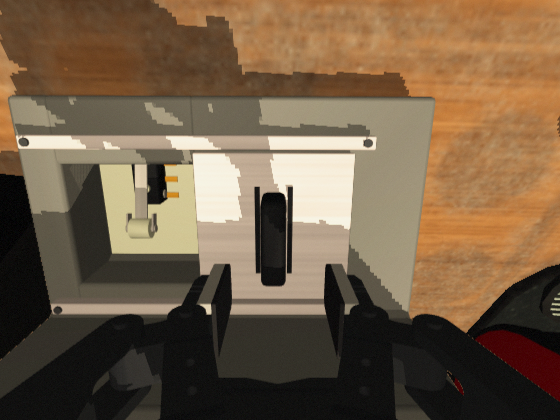

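The lever has sprung back (roller at (141,228)), the shutter is still fully open, and the rib is between the fingers. Gripping it again.

Emit:
{"name": "send_rows", "arguments": {"moves": [[[0.0115, -0.0008, -0.0295], [-0.0003, -0.0007, -0.0017]], [[0.0115, -0.0008, -0.0295], [0, 0, 0]], [[0.0115, -0.0008, -0.0295], [0, 0, 0]], [[0.0115, -0.0008, -0.0295], [0, 0, 0]], [[0.0115, -0.0008, -0.0295], [0, 0, 0]], [[0.0115, -0.0008, -0.0295], [0, 0, 0]], [[0, 0, 0], [0, 0, 0]]]}}

```text
time_s: 17.9
tcp_pos: [0.501, 0.0689, 0.0714]
tcp_rot: [3.142, 0.453, -3.118]
force: [-0.5, 0.0, 0.2]
grip_width: 0.497
finger_force: 0.0
```

Emit:
{"name": "send_rows", "arguments": {"moves": [[[0, 0, 0], [0, 0, 0]], [[0, 0, 0], [0, 0, 0]], [[0, 0, 0], [0, 0, 0]], [[0, 0, 0], [0, 0, 0]], [[0, 0, 0], [0, 0, 0]]], "grip": 1}}

```text
time_s: 18.4
tcp_pos: [0.5013, 0.069, 0.0731]
tcp_rot: [-3.141, 0.456, -3.117]
force: [-2.5, 0.4, 3.4]
grip_width: 0.16
finger_force: 24.9
```

```bash
python3 look.py w8
```

```text
18.4 [0.5013 0.069  0.0731] [-3.1411  0.4556 -3.1173] [-2.5  0.4  3.4] 0.15996374728220644
TCP rel rib in face axes [ 0.0009  0.0777 -0.0088]
turn needed (norm) [0.0001 0.0006 0.0007]
```

Emit:
{"name": "send_rows", "arguments": {"moves": [[[0.0003, -0.014, 0], [0, 0, 0]], [[0.0007, -0.028, 0], [0, 0, 0]], [[0.0007, -0.028, 0], [0, 0, 0]], [[0.0007, -0.028, 0], [0, 0, 0]], [[0.0007, -0.028, 0], [0, 0, 0]], [[0.0007, -0.028, 0], [0, 0, 0]], [[0.0007, -0.028, 0], [0, 0, 0]], [[0.0007, -0.028, 0], [0, 0, 0]], [[0.0007, -0.028, 0], [0, 0, 0]], [[0.0007, -0.028, 0], [0, 0, 0]]]}}

```text
time_s: 19.45
tcp_pos: [0.5035, -0.0114, 0.0731]
tcp_rot: [-3.141, 0.456, -3.117]
force: [0.5, 1.8, 3.4]
grip_width: 0.16
finger_force: 24.8
```

Emit:
{"name": "send_rows", "arguments": {"moves": [[[0.0002, -0.008, 0], [0, 0, 0]], [[0.0001, -0.006, 0], [0, 0, 0]], [[0, 0, 0], [0, 0, 0]]]}}

```text
time_s: 19.75
tcp_pos: [0.5036, -0.0155, 0.0731]
tcp_rot: [-3.14, 0.456, -3.118]
force: [-2.1, -1.6, 6.4]
grip_width: 0.162
finger_force: 25.1
```

Emit:
{"name": "send_rows", "arguments": {"moves": [[[0.0001, -0.005, 0], [0, 0, 0]], [[0.0001, -0.004, 0], [0, 0, 0]], [[0, 0, 0], [0, 0, 0]]]}}

```text
time_s: 20.05
tcp_pos: [0.5037, -0.0179, 0.0731]
tcp_rot: [-3.141, 0.456, -3.117]
force: [-1.0, 0.4, 5.7]
grip_width: 0.161
finger_force: 25.1
```

Closed should be at y≈−0.0200 to −0.021.

Emit:
{"name": "send_rows", "arguments": {"moves": [[[0.0001, -0.005, 0], [0, 0, 0]], [[0.0001, -0.004, 0], [0, 0, 0]], [[0, 0, 0], [0, 0, 0]]]}}

```text
time_s: 20.35
tcp_pos: [0.5037, -0.0202, 0.0731]
tcp_rot: [-3.142, 0.456, -3.117]
force: [0.2, 4.8, 5.3]
grip_width: 0.158
finger_force: 25.0
```

Emit:
{"name": "send_rows", "arguments": {"moves": [[[0, -0.004, 0], [0, 0, 0]], [[0, -0.003, 0], [0, 0, 0]], [[0, 0, 0], [0, 0, 0]]]}}

```text
time_s: 20.65
tcp_pos: [0.5036, -0.0204, 0.0731]
tcp_rot: [3.138, 0.455, -3.117]
force: [7.6, 20.3, 4.5]
grip_width: 0.157
finger_force: 24.4
```

The closed stop is reached at 20 N. I'm relaxing, releasing and retreating.

Emit:
{"name": "send_rows", "arguments": {"moves": [[[-0.0001, 0.004, 0], [0, 0, 0]], [[0, 0, 0], [0, 0, 0]]]}}

```text
time_s: 20.85
tcp_pos: [0.5036, -0.0202, 0.0731]
tcp_rot: [3.141, 0.456, -3.117]
force: [3.2, 9.2, 6.5]
grip_width: 0.158
finger_force: 24.7
```

Emit:
{"name": "send_rows", "arguments": {"moves": [[[0, 0, 0], [0, 0, 0]], [[0, 0, 0], [0, 0, 0]], [[0, 0, 0], [0, 0, 0]], [[0, 0, 0], [0, 0, 0]]], "grip": 0}}

```text
time_s: 21.25
tcp_pos: [0.5033, -0.0214, 0.0726]
tcp_rot: [-3.141, 0.455, -3.118]
force: [0.5, 0.2, 0.6]
grip_width: 0.497
finger_force: 0.0
```

Emit:
{"name": "send_rows", "arguments": {"moves": [[[-0.012, 0, 0.024], [0, 0, 0]], [[-0.024, 0, 0.048], [0, 0, 0]], [[-0.024, 0, 0.048], [0, 0, 0]], [[-0.024, 0, 0.048], [0, 0, 0]], [[-0.024, 0, 0.048], [0, 0, 0]], [[-0.024, 0, 0.048], [0, 0, 0]], [[-0.024, 0.03, 0.048], [0, 0, 0]], [[-0.024, 0, 0.048], [0, 0, 0]], [[0, 0, 0], [0, 0, 0]], [[0, 0, 0], [0, 0, 0]]]}}

```text
time_s: 22.25
tcp_pos: [0.4493, -0.0125, 0.1807]
tcp_rot: [-3.141, 0.456, -3.118]
force: [-0.3, 0.3, 0.1]
grip_width: 0.501
finger_force: 0.0
```

```bash
python3 look.py w9; python3 - <<'E'
from h import *
cv2.imwrite("pics/top9.png",read_camera("top")[:,:,::-1])
a=cv2.imread("pics/top0.png").astype(int);b=cv2.imread("pics/top9.png").astype(int)
for n,(u,v) in dict(mug=(157,234),cocoa=(413,247),creamer=(370,252)).items():
    print(n,np.abs(a[v-20:v+21,u-25:u+26]-b[v-20:v+21,u-25:u+26]).max(2).mean().round(2))
E
```

```text
22.25 [ 0.4493 -0.0125  0.1807] [-3.1408  0.4556 -3.1177] [-0.3  0.3  0.1] 0.5008700261706661
TCP rel rib in face axes [-0.0005 -0.0024  0.1117]
turn needed (norm) [0.0002 0.0006 0.0009]
mug 0.86
cocoa 0.85
creamer 13.44
```

View pics/w9.png

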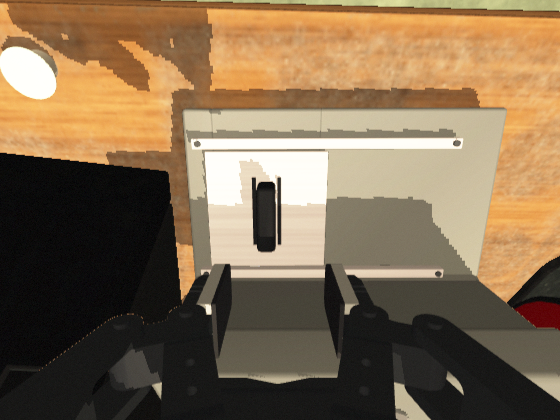

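The shutter is closed: plate at columns 204–328, covering the bay. The mug and cocoa jar haven't changed. I'll check the creamer numerically across the wrist views, then hand in.

```bash
python3 - <<'E'
from h import *
from workcell import hand_in
P=[]
for im,st in(("wrist1","s1"),("w9","w9")):
    g=cv2.imread(f"pics/{im}.png")[20:120,:90];m=(g.min(2)>190).astype(np.uint8);n,l,s,c=cv2.connectedComponentsWithStats(m);k=1+s[1:,4].argmax()
    P.append(onz(cam("wrist",np.load(st+".npy",allow_pickle=True).item()),c[k]+[0,20],.015))
print(np.round(P,4)); 
if np.linalg.norm(P[0]-P[1])<.005: print(hand_in())
E
```

```text
[[ 0.4181 -0.2008  0.015 ]
 [ 0.4176 -0.2008  0.015 ]]
the job is handed in; nothing more can be done
None
```

I handed in the job after about 22 s of robot time: the shutter was slid to its open stop, the lever held for about 1 s at roughly 0.21 rad (estimated from force, just past the click) and seen sprung back, then the shutter slid to its closed stop, with the mug, cocoa jar and creamer cup unmoved.

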